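# Open the tacking jig and hold its flap at the marked angle

### The job

Lift the grey spatter cover of the tacking jig right back until it rests on its stop, and let go of it. Then swing up the jig's hinged green work flap by its yellow handle until it stands at the same angle as the red angle pointer beside it, and hold it there for tacking: finish while still holding the flap still, since it falls when let go. Do not shift the pointer, or the magnet, the pliers and the bolt that lie round the jig.

Things in the scene. Friction and masses are not known exactly. Their poses are not given: they have to be found in the camera images.
- tack_jig: tacking jig bolted to the table: dark steel base 170 x 160 x 12 mm, blue side cheeks, a grey sheet cover, and on its left (+y) an aluminium angle quadrant with a red pointer. Origin: centre of the underside of the base, on the table. x runs from the front (handles) to the hinges at the back, y to the jig's left, z up; all hinge axes run along y. Fixed; its place and yaw vary.
- spatter_cover (a joint): angle of the grey sheet-steel spatter cover (145 x 110 mm, 0.3 kg) about the hinge at the back of the jig: 0 shut and level, grows as its front is lifted, 1.85 rad is its end stop (16 degrees past upright), where it rests by its own weight; it falls shut if let go before upright.
- cover_handle (a point): centre of the cover's black handle: round bar, 16 mm diameter, 30 mm long along the jig's y, on a stem (10 mm wide, 8 mm thick) 30 mm out from the cover's front edge, 175 mm from the cover's hinge line; 85 mm above the table when shut. Pinched across its two end faces (30 mm) it turns between the fingers. Axes turn with the cover: x points to the hinge, y along the bar.
- cover_hinge (a point): middle of the cover's hinge line, 85 mm above the table, 73 mm behind the jig's centre.
- work_flap (a joint): angle of the green work flap (74 x 86 x 8 mm, about 0.45 kg with the small steel plate clamped on it) about its hinge: 0 level under the cover, grows as its front edge swings up, at most 1.4 rad. The hinge is free: the flap falls back when let go.
- flap_handle (a point): centre of the flap's yellow handle: round bar, 16 mm diameter, 30 mm long along the jig's y, on a stem (10 mm wide, 8 mm thick) 27 mm out from the flap's front edge, 105 mm from the flap's hinge line; flap down: 55 mm above the table, 43 mm above the base plate. Pinched across its two end faces (30 mm) it turns between the fingers. Axes turn with the flap: x points to the hinge, y along the bar.
- flap_hinge (a point): middle of the flap's hinge line, 55 mm above the table, 40 mm behind the jig's centre.
- angle_pointer (a joint): angle of the red pointer, measured as the flap's angle is and about the same axis (0 level to the front, growing upward): the flap is at the marked angle when both values are equal. Set differently each time between 0.50 and 0.95 rad; it is stiff and stays where it is set.
- pointer_tip (a point): centre of the red pin, 16 mm in diameter and 20 mm long along the jig's y, at the end of the pointer: 92 mm from the hinge axis, 82 mm to the jig's left of the middle of the flap. Axes turn with the pointer: x points from the tip to the hinge axis.
- magnet_red: red welding magnet, 70 x 70 x 16 mm, lying on the table left of the jig; origin under its centre. Leave it alone.
- combination_pliers: pliers with yellow handles, 179 x 51 x 12 mm, lying on the table right of the jig; origin under the centre. Leave them alone.
- bolt_m16: steel bolt 81 mm long, lying on the table behind the jig to its left; origin under its centre. Leave it alone.

How it is judged:
On the way, in this order (a step that is already met when the one before it is completed fails the run):
1. the cover rests on its stop, let go (value of joint spatter_cover above 1.78 rad and contact force between each of the arm, the fingers and spatter_cover below 0.3 N), for 0.2 s.
2. the flap is held at the pointer's angle (angle between the x axis of flap_handle and the x axis of pointer_tip, either way round below 0.07 rad and contact force between the fingers and work_flap above 0.5 N), for 0.3 s.
At the end, for the whole second after the job is handed in: The cover rests open on its stop (over 1.78 rad) with nothing touching it; the flap is within 0.07 rad (4 degrees) of the pointer's angle, still, and held by the fingers alone; pointer and bystanders are where they were (all of step 2 and value of joint spatter_cover above 1.78 rad and contact force between anything else and spatter_cover below 0.3 N and velocity of joint work_flap between -0.05 and 0.05 rad/s and contact force between work_flap and magnet_red below 0.2 N and contact force between work_flap and combination_pliers below 0.2 N and contact force between work_flap and bolt_m16 below 0.2 N); the arm keeps its last pose, push and grip.
It fails at once if the pointer was shifted (tip by more than 5 mm) (distance of pointer_tip from where it was at the start of the episode above 0.005 m).
It fails at once if the magnet was shifted by more than 20 mm (distance of magnet_red from where it was at the start of the episode above 0.02 m).
It fails at once if the pliers were shifted by more than 20 mm (distance of combination_pliers from where it was at the start of the episode above 0.02 m).
It fails at once if the bolt was shifted by more than 20 mm (distance of bolt_m16 from where it was at the start of the episode above 0.02 m).
It also fails if it takes over 51 s, if anything falls off the work surface, if the arm or the gripper's body presses on something with over 40 N, if the wrist force passes 120 N, or if a joint passes its speed limit or range.

### The arm

A 7-joint arm with a two-finger parallel gripper is mounted at the origin on a cart in front of the work surface, level with it; the furniture and walls round the work are solid. World frame = base frame: x ahead of the robot, y to its left, z up, the work surface at z = 0. Lengths are in m, angles in rad, forces in N, time in s.
With the tool pointing down it reaches from about 0.35 to 0.9 m from the base axis. Payload 8.1 kg.
Tool frame: the origin (TCP) lies between the finger pads; the fingertips stand 17 mm ahead of it and the grasp point (between the pads) lies 2 mm behind it; z points along the fingers, y is the direction in which the jaws open and shut (so a half turn about z gives the same grasp; the last joint's range is limited). The gripper opens to 92 mm and grips with 3 to 60 N. Pads are 19 mm wide; open, the fingers measure 130 mm over their backs; the gripper's body (75 mm by 190 mm) begins 47 mm behind the grasp point.
Start: joints at [1.179, 0.434, 0.025, 1.573, -0.012, 1.134, -0.075], TCP at [0.178, -0.599, 0.244] pointing down, gripper open.
Joint ranges: [-2.62, 2.62], [-0.44, 2.09], [-1.27, 1.32], [0.08, 2.57], [-1.32, 4.46], [0.12, 2], [-2.74, 2.74]. Speed limits (rad/s): [2.22, 2.22, 3.01, 3.01, 3.14, 3.14, 3.14].

### API

Orientations are given as a rotation vector (axis times angle).
In Python, from cell import arm gives the robot as it stands. The module is installed in compiled form; this text tells all that it offers.
- The arm moves only by the shell command python3 -m crank 'ROWS' [FORCE]. ROWS is JSON, a list of rows, each a list of 5 numbers: the opening, from 0 (shut) to 1 (fully open), then the shift along the world's x, y, z normalised to -1 to 1, where 1 is 40 cm, then the turn about the world's z normalised to -1 to 1, where 1 is 60 degrees. In form: [[fingers, tx, ty, tz, twist], ...]. A call has exactly 8 rows; each row shifts and turns the commanded pose from where the row before left it; what a row does not reach is not made up. A row lasts 1/12 s, in which the tool goes at most 41.7 mm and 7.16 degrees, less where a joint would pass 70% of its speed; a pose out of reach is approached as far as the arm can. A call with a number of a shift or a turn outside -1 to 1 is refused whole. A call with a gripper value outside its range is refused whole. The fingers move at their own pace and stop on an object; FORCE is the grip in N (left out, the last holds). Time passes only in rows, so rows that do not move let the fingers close, or fill a call up. It gives the time, the measured TCP pose, the force and the opening at its end, in the units of the state.
- arm.observe(): the state, without advancing time (a new reading comes with each control period).
- arm.get_image(name): name is "side" or "top"; returns the picture (420x560x3 uint8, red, green, blue); there is no depth.
- arm.get_calibration(name): a dict with "intrinsics" (3x3 intrinsics, pixels), "distortion" ([k1, k2, p1, p2, k3] as OpenCV has them; the pictures are not rectified), "extrinsics" (4x4, takes a point from camera to world coordinates). Camera axes: x right, y down, z forward; pixel columns grow to the right and rows downward; lengths in m; the calibration is good to about 2 mm. A picture is of the moment at which its call begins. get_calibration takes no time and is no camera call.
- arm.sign_off(): hands the job in, once; it reports no verdict.
The state is a dict: "clock": time; "joints": joint angles; "dq": joint speeds; "joint_efforts": joint torques, N m; "position": TCP position; "ee_rot": TCP orientation; "force": force on the tool from outside, world axes, zero at the start; "ft_torque": the same for the moment, N m; "width": opening from 0.0 (shut) to 1.0 (fully open).
Only numpy, scipy, OpenCV 4.12 (cv2) and the standard library are available. Lean on these libraries where they do the work, as an engineer would, in place of code of your own. Each camera call takes 0.05 s, during which the arm holds its last target.

## Working session

There is one attempt and no reset: what is moved stays moved. The work goes in short steps, Python scripts to look and compute and a shell command to move; the robot and the scene stay as the last step left them, time stands still between calls to the robot, and variables do not carry over. Pictures are saved under pics/ and viewed, and the job is handed in when it is done.

```bash
mkdir -p pics; python3 - <<'E'
from cell import arm
import cv2,numpy as np
for n in("side","top"):
    im=arm.get_image(n); cv2.imwrite(f"pics/{n}0.png",im[:,:,::-1]); c=arm.get_calibration(n); print(n,c)
o=arm.observe(); print(o)
E
```

```text
side {'intrinsics': array([[385.5347571 ,   0.        , 278.06262877],
       [  0.        , 385.5347571 , 213.83100838],
       [  0.        ,   0.        ,   1.        ]]), 'distortion': array([0.01948999, 0.        , 0.        , 0.        , 0.        ]), 'extrinsics': array([[ 0.99797946, -0.030079  ,  0.05596655,  0.54394247],
       [-0.0625865 , -0.61720148,  0.78431196, -0.59968028],
       [ 0.01095132, -0.78622998, -0.61783694,  0.61956051],
       [ 0.        ,  0.        ,  0.        ,  1.        ]])}
top {'intrinsics': array([[500.15046414,   0.        , 270.50619902],
       [  0.        , 500.15046414, 206.64536619],
       [  0.        ,   0.        ,   1.        ]]), 'distortion': array([-0.03734377,  0.        ,  0.        ,  0.        ,  0.        ]), 'extrinsics': array([[-0.02680196, -0.99001194,  0.13841251,  0.44667439],
       [-0.9996399 ,  0.02636167, -0.00501361,  0.04762366],
       [ 0.00131475, -0.13849704, -0.99036197,  0.98370392],
       [ 0.        ,  0.        ,  0.        ,  1.        ]])}
{'clock': 0.1, 'joints': array([ 1.17939637,  0.43514366,  0.02493775,  1.57401457, -0.01160299,
        1.1339692 , -0.07511371]), 'dq': array([ 0.00083486, -0.00085144, -0.00063158, -0.00290036,  0.00229414,
       -0.00066891,  0.00058319]), 'joint_efforts': array([ 3.01507054e-03, -6.69126534e+01,  9.88274217e-01, -3.15145719e+01,
       -6.04539458e-02,  3.73652147e-02,  6.52764243e-05]), 'position': array([ 0.17785077, -0.59871162,  0.24302572]), 'ee_rot': array([-3.10756647e+00, -4.51795214e-01,  4.82563211e-04]), 'force': array([-0.1770803 ,  0.52867201,  0.23405086]), 'ft_torque': array([0.04131384, 0.02054809, 0.02674517]), 'width': 0.9996247329948375}
```

View pics/side0.png

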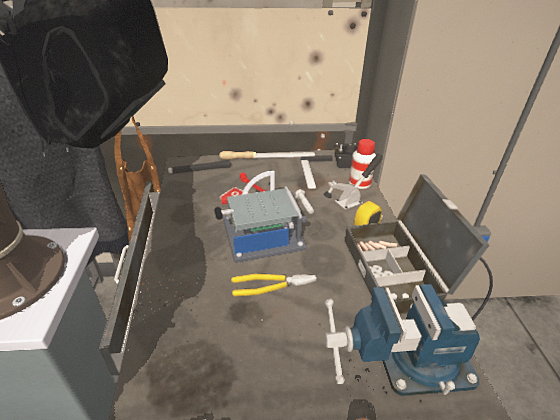

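View pics/top0.png

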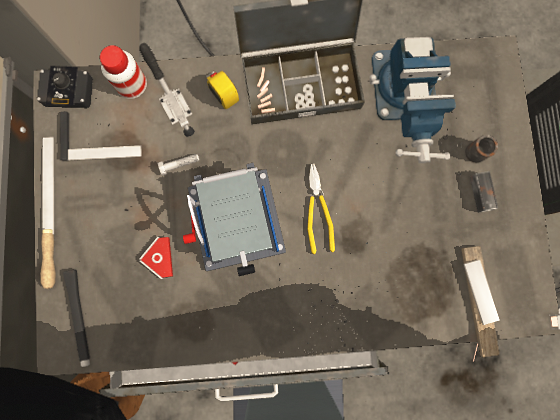

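The top view shows the cover handle near (247,269), the cover's back edge near (225,175) and the red pin near (190,238). The magnet is at (157,258), the pliers at (320,210) and the bolt at (180,163). I'll zoom in and measure.

```bash
cat > h.py <<'E'
import cv2,numpy as np
from cell import arm
from scipy.spatial.transform import Rotation as R
def ray(n,uv):
    c=arm.get_calibration(n);K=c["intrinsics"];T=c["extrinsics"]
    p=cv2.undistortPoints(np.array([[uv]],float),K,c["distortion"])[0,0]
    return T[:3,3],T[:3,:3]@np.array([p[0],p[1],1])
def plane(n,uv,z):
    o,d=ray(n,uv);return o+d*(z-o[2])/d[2]
def proj(n,P):
    c=arm.get_calibration(n);T=np.linalg.inv(c["extrinsics"]);P=np.atleast_2d(P)
    return cv2.projectPoints(P.astype(float),cv2.Rodrigues(T[:3,:3])[0],T[:3,3],c["intrinsics"],c["distortion"])[0][:,0]
def tri(ua,ub):
    o1,d1=ray("top",ua);o2,d2=ray("side",ub)
    s=np.linalg.lstsq(np.c_[d1,-d2],o2-o1,rcond=None)[0]
    a,b=o1+s[0]*d1,o2+s[1]*d2
    return (a+b)/2,np.linalg.norm(a-b)
def crop(n,x0,y0,x1,y1,k,out):
    im=arm.get_image(n);cv2.imwrite(out,cv2.resize(im[y0:y1,x0:x1,::-1],None,fx=k,fy=k,interpolation=cv2.INTER_CUBIC))
    return im
E
python3 - <<'E'
import cv2
a=cv2.imread("pics/top0.png")[150:290,130:300];cv2.imwrite("pics/t0z.png",cv2.resize(a,None,fx=4,fy=4,interpolation=2))
a=cv2.imread("pics/side0.png")[155:275,190:330];cv2.imwrite("pics/s0z.png",cv2.resize(a,None,fx=5,fy=5,interpolation=2))
E
```

```text
(no output)
```

View pics/t0z.png

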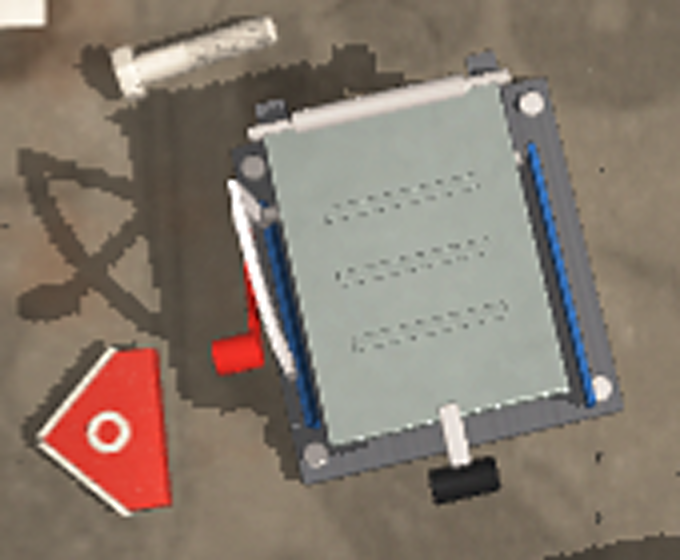

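View pics/s0z.png

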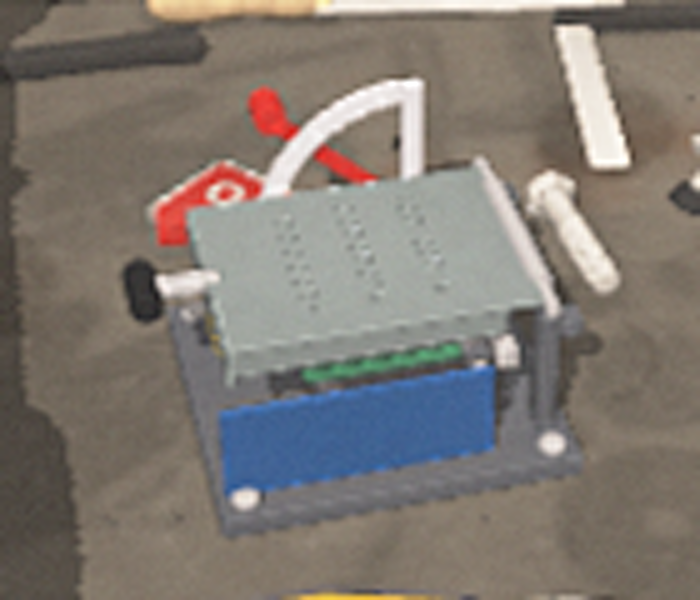

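```bash
python3 - <<'E'
from h import *
t=lambda x,y:((x-1.5)/4+130,(y-1.5)/4+150)
s=lambda x,y:((x-2)/5+190,(y-2)/5+155)
B=[plane("top",t(*p),.018) for p in[(531,103),(253,166),(601,387),(316,455)]]
c=np.mean(B,0);
fx=(B[0]+B[1]-B[2]-B[3]);print("base centre",c,"yaw",np.degrees(np.arctan2(fx[1],fx[0])))
ly=(B[1]+B[3]-B[0]-B[2]);print("yaw2",np.degrees(np.arctan2(-ly[0],ly[1])), np.linalg.norm(fx)/2,np.linalg.norm(ly)/2)
H=plane("top",t(464,480),.09);print("handle",H,tri(t(464,480),s(143,291)))
hl=[plane("top",t(*p),.085) for p in[(250,133),(508,75)]];m=np.mean(hl,0);d=hl[0]-hl[1];print("hinge",m,"yaw",np.degrees(np.arctan2(-d[0],d[1])))
v=m-H;print("len",np.linalg.norm(v[:2]),"yaw",np.degrees(np.arctan2(v[1],v[0])))
P,e=tri(t(238,353),s(264,108));print("pin",P,e)
yaw=np.arctan2(v[1],v[0])
for yaw in(np.arctan2(fx[1],fx[0]),yaw,np.arctan2(-ly[0],ly[1])):
    ex=np.array([np.cos(yaw),np.sin(yaw),0]);ey=np.array([-ex[1],ex[0],0])
    q=P-c; X=q@ex;Y=q@ey; print("pin jig",X,Y,P[2],"ang",np.arctan2(P[2]-.055,.04-X),np.hypot(P[2]-.055,.04-X),"handle jig",(H-c)@ex,(H-c)@ey)
E
```

```text
base centre [0.55979266 0.110573   0.018     ] yaw 11.97379276320972
yaw2 11.67646993305392 0.14409161782831123 0.14024369590018881
handle [0.459973   0.09024975 0.09      ] (array([0.4591483 , 0.09039764, 0.08418707]), np.float64(0.0018402649328756852))
hinge [0.63188157 0.12587671 0.085     ] yaw 11.387119764413407
len 0.1755614839359689 yaw 11.708439932031633
pin [0.51488303 0.18537155 0.11932242] 0.003538650846788938
pin jig -0.02841448976491274 0.08248827859672035 0.11932242164188678 ang 0.7545795127029843 0.09390376103048277 handle jig -0.10186418690632058 0.0008279455426483569
pin jig -0.028796210035045212 0.08235579895834927 0.11932242164188678 ang 0.7518032777934268 0.09418222996437661 handle jig -0.10186692891244094 0.0003561767189322086
pin jig -0.02884215858223553 0.08233971837921028 0.11932242164188678 ang 0.751470203223539 0.09421579869713109 handle jig -0.10186711179472831 0.0002993367797824338
```

Jig centre is about (0.560, 0.1105) with a yaw of about 11.75°, and the pointer stands at about 0.75 rad. The measured lengths (175, 94 and 82 mm) agree with the given geometry. Next I move above the cover handle.

```bash
python3 -m crank '[[1,0.02,0.075,0,-0.01],[1,0.02,0.075,0,-0.01],[1,0.02,0.075,0,-0.01],[1,0.02,0.075,0,-0.01],[1,0.02,0.075,0,-0.01],[1,0.02,0.075,0,-0.01],[1,0.02,0.075,0,-0.01],[1,0.02,0.075,0,-0.01]]' 20
```

```text
clock: 0.77
position: [0.2419, -0.3574, 0.2435]
ee_rot: [-3.125, -0.321, 0.001]
force: [0.3, -0.3, -0.0]
width: 1.002
```

```bash
python3 -m crank '[[0.7,0.034,0.07,0,0],[0.7,0.034,0.07,0,0],[0.7,0.034,0.07,0,0],[0.7,0.034,0.07,0,0],[0.7,0.034,0.07,0,0],[0.7,0.034,0.07,0,0],[0.7,0.034,0.07,0,0],[0.7,0.034,0.07,0,0]]' 
python3 -m crank '[[0.7,0.034,0.07,0,0],[0.7,0.034,0.07,0,0],[0.7,0.034,0.07,0,0],[0.7,0.034,0.07,0,0],[0.7,0.034,0.07,0,0],[0.7,0.03,0.06,0,0],[0.7,0,0,0,0],[0.7,0,0,0,0]]' 
```

```text
clock: 1.43
position: [0.3509, -0.1337, 0.2437]
ee_rot: [3.125, 0.321, -0.0]
force: [0.6, -0.2, -0.0]
width: 0.699
clock: 2.1
position: [0.4309, 0.0302, 0.2434]
ee_rot: [-3.124, -0.326, 0.001]
force: [0.5, -0.2, -0.6]
width: 0.701
```

```bash
python3 -m crank '[[0.7,0.023,0.05,0,0],[0.7,0.023,0.05,0,0],[0.7,0.023,0.05,0,0],[0.7,0,0,-0.06,0],[0.7,0,0,-0.06,0],[0.7,0,0,-0.06,0],[0.7,0,0,-0.06,0],[0.7,0,0,0,0]]'; python3 - <<'E'
from h import *
crop("side",150,80,330,260,3.3,"pics/s1.png");crop("top",150,130,330,330,3,"pics/t1.png");o=arm.observe();print(o["position"],o["ee_rot"])
E
```

```text
clock: 2.77
position: [0.4555, 0.0864, 0.144]
ee_rot: [3.124, 0.319, -0.011]
force: [-0.6, -1.1, 0.1]
width: 0.699
[0.45770414 0.08775242 0.14764586] [ 3.1246364   0.31989383 -0.00343732]
```

View pics/s1.png

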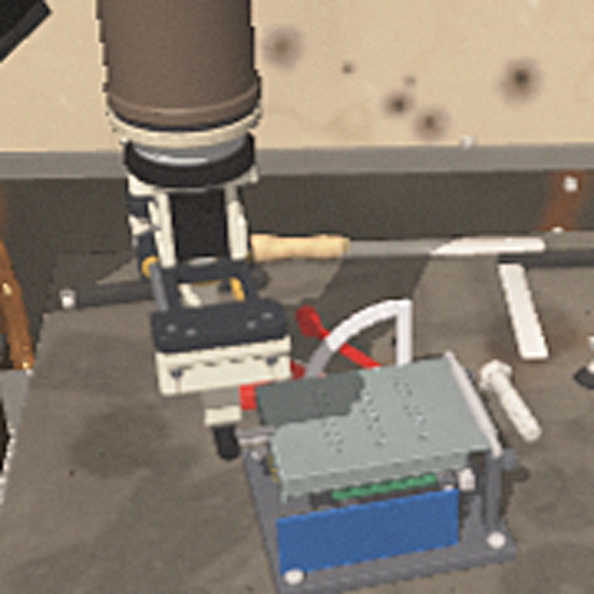

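View pics/t1.png

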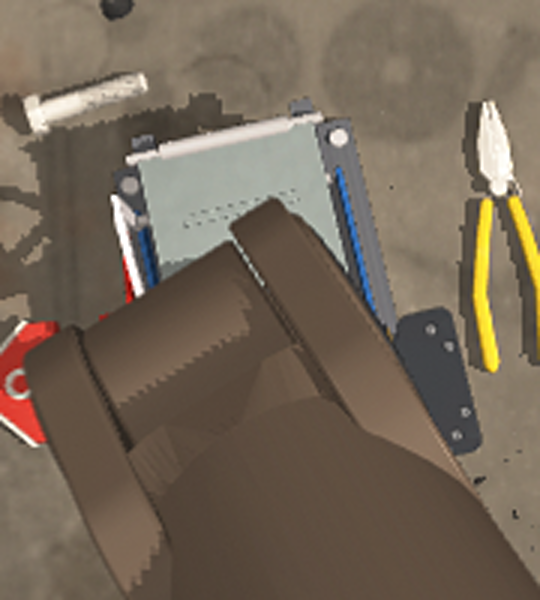

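The gripper body does run along the jaw direction, and the fingers are above the black handle. Next I lower and pinch.

```bash
python3 -m crank '[[0.7,0.003,0.005,-0.04,0],[0.7,0,0,-0.04,0],[0.7,0,0,-0.04,0],[0.7,0,0,-0.03,0],[0.7,0,0,0,0],[0.7,0,0,0,0],[0.7,0,0,0,0],[0.7,0,0,0,0]]'; python3 -m crank '[[0.2,0,0,0,0],[0.2,0,0,0,0],[0.2,0,0,0,0],[0.2,0,0,0,0],[0.2,0,0,0,0],[0.2,0,0,0,0],[0.2,0,0,0,0],[0.2,0,0,0,0]]' 25
```

```text
clock: 3.53
position: [0.4605, 0.0909, 0.0891]
ee_rot: [-3.125, -0.321, -0.003]
force: [-0.9, -0.4, -0.2]
width: 0.7
clock: 4.2
position: [0.4596, 0.0905, 0.0877]
ee_rot: [3.125, 0.321, -0.0]
force: [0.4, -3.0, 0.1]
width: 0.322
```

Pinched at 30 mm. Next I work out the arc rows.

```bash
python3 - <<'E'
import numpy as np
y=np.radians(11.75)
th=np.linspace(0,1.76,25);h=-.175*np.cos(th);z=.175*np.sin(th)
for a,b,c in zip(np.diff(h)*np.cos(y)/.4,np.diff(h)*np.sin(y)/.4,np.diff(z)/.4):print(f"[0.2,{a:.4f},{b:.4f},{c:.4f},0]")
E
```

```text
[0.2,0.0012,0.0002,0.0321,0]
[0.2,0.0034,0.0007,0.0319,0]
[0.2,0.0057,0.0012,0.0315,0]
[0.2,0.0080,0.0017,0.0310,0]
[0.2,0.0102,0.0021,0.0303,0]
[0.2,0.0123,0.0026,0.0295,0]
[0.2,0.0144,0.0030,0.0285,0]
[0.2,0.0164,0.0034,0.0273,0]
[0.2,0.0183,0.0038,0.0260,0]
[0.2,0.0202,0.0042,0.0246,0]
[0.2,0.0219,0.0045,0.0230,0]
[0.2,0.0235,0.0049,0.0213,0]
[0.2,0.0249,0.0052,0.0195,0]
[0.2,0.0263,0.0055,0.0176,0]
[0.2,0.0274,0.0057,0.0156,0]
[0.2,0.0285,0.0059,0.0135,0]
[0.2,0.0294,0.0061,0.0113,0]
[0.2,0.0301,0.0063,0.0091,0]
[0.2,0.0307,0.0064,0.0068,0]
[0.2,0.0311,0.0065,0.0045,0]
[0.2,0.0313,0.0065,0.0022,0]
[0.2,0.0314,0.0065,-0.0002,0]
[0.2,0.0313,0.0065,-0.0025,0]
[0.2,0.0310,0.0065,-0.0049,0]
```

```bash
python3 -m crank '[[0.2,0.001,0,0.032,0],[0.2,0.0035,0.0005,0.032,0],[0.2,0.0055,0.001,0.0315,0],[0.2,0.008,0.0015,0.031,0],[0.2,0.01,0.002,0.0305,0],[0.2,0.0125,0.0025,0.0295,0],[0.2,0.0145,0.003,0.0285,0],[0.2,0.0165,0.0035,0.0275,0]]'; python3 -m crank '[[0.2,0.0185,0.004,0.026,0],[0.2,0.02,0.004,0.0245,0],[0.2,0.022,0.0045,0.023,0],[0.2,0.0235,0.005,0.0215,0],[0.2,0.025,0.005,0.0195,0],[0.2,0.0265,0.0055,0.0175,0],[0.2,0.0275,0.0055,0.0155,0],[0.2,0.0285,0.006,0.0135,0]]'
```

```text
clock: 4.87
position: [0.4879, 0.0964, 0.185]
ee_rot: [3.125, 0.321, -0.001]
force: [2.8, -0.2, -4.8]
width: 0.324
clock: 5.53
position: [0.5643, 0.1123, 0.2492]
ee_rot: [3.125, 0.322, -0.003]
force: [-1.4, -0.8, -0.8]
width: 0.322
```

```bash
python3 -m crank '[[0.2,0.0295,0.006,0.0115,0],[0.2,0.03,0.0065,0.009,0],[0.2,0.0305,0.0065,0.007,0],[0.2,0.031,0.0065,0.0045,0],[0.2,0.0315,0.0065,0.002,0],[0.2,0.0315,0.0065,0,0],[0.2,0.031,0.0065,-0.0025,0],[0.2,0.031,0.0065,-0.005,0]]'; python3 - <<'E'
from h import *
crop("side",150,80,350,260,3,"pics/s2.png");o=arm.observe();print(o["position"],o["force"])
E
```

```text
clock: 6.2
position: [0.6639, 0.1331, 0.2602]
ee_rot: [-3.125, -0.321, -0.001]
force: [0.2, -1.2, 3.0]
width: 0.321
[0.66599512 0.13352068 0.25969112] [ 1.91531806 -1.0610993   8.79989061]
```

View pics/s2.png

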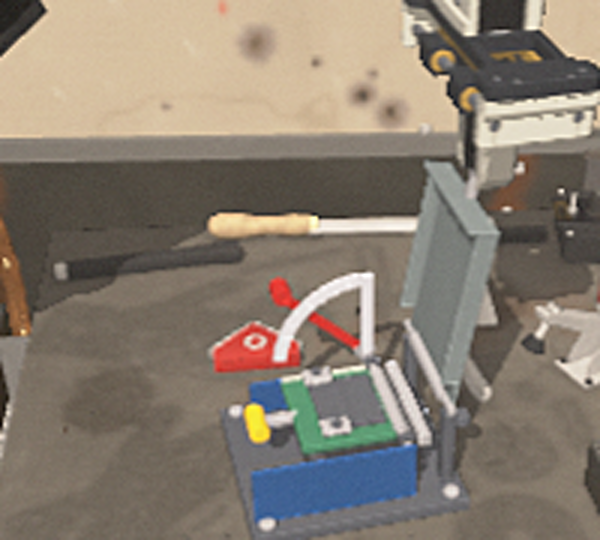

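The cover stands past upright with the handle still in the fingers. I ease it a little further, open, and rise.

```bash
python3 -m crank '[[0.2,0.025,0.005,-0.006,0],[0.2,0,0,0,0],[0.7,0,0,0,0],[0.7,0,0,0,0],[0.7,0,0,0,0],[0.7,0,0,0,0],[0.7,0,0,0,0],[0.7,0,0,0,0]]';python3 -m crank '[[0.7,0,0,0.05,0],[0.7,0,0,0.07,0],[0.7,0,0,0.07,0],[0.7,0,0,0.05,0],[0.7,0,0,0,0],[0.7,0,0,0,0],[0.7,0,0,0,0],[0.7,0,0,0,0]]'; python3 - <<'E'
from h import *
crop("side",150,80,350,260,3,"pics/s3.png");o=arm.observe();print(o["position"],o["force"])
E
```

```text
clock: 6.92
position: [0.673, 0.1349, 0.2573]
ee_rot: [3.125, 0.321, -0.0]
force: [0.2, -0.6, -0.2]
width: 0.682
clock: 7.58
position: [0.6727, 0.1346, 0.3519]
ee_rot: [3.124, 0.321, -0.004]
force: [-0.2, -0.0, 0.4]
width: 0.698
[0.67271556 0.13460352 0.35189589] [ 0.55396156  0.04385572 -0.3605417 ]
```

View pics/s3.png

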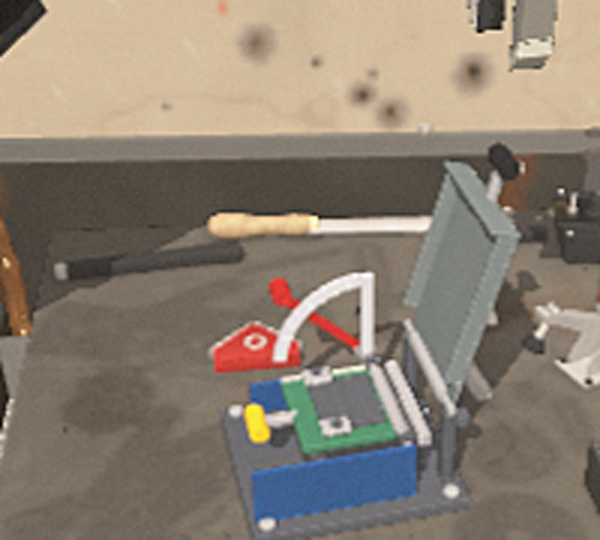

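The cover leans back on its stop and the fingers are free. The yellow handle is at crop (256,423) and the pin at (280,290). I'll check the flap handle and the pointer, then move over the handle.

```bash
python3 - <<'E'
from h import *
im=arm.get_image("side");hsv=cv2.cvtColor(im,cv2.COLOR_RGB2HSV)
y=np.radians(11.75);ex=np.array([np.cos(y),np.sin(y),0]);ey=np.array([-ex[1],ex[0],0]);c=np.array([.5598,.1106,0])
def comp(m,box):
    k=np.zeros_like(m);x0,y0,x1,y1=box;k[y0:y1,x0:x1]=m[y0:y1,x0:x1]
    n,l,s,ce=cv2.connectedComponentsWithStats(k);i=1+np.argmax(s[1:,4]);return ce[i],s[i]
Y=cv2.inRange(hsv,(20,120,100),(35,255,255));u,s=comp(Y,(220,205,250,235));print(u,s)
P=plane("side",u,.055);print("yellow",P,(P-c)@ex,(P-c)@ey)
Rm=cv2.inRange(hsv,(0,150,90),(8,255,255))|cv2.inRange(hsv,(172,150,90),(180,255,255))
for box in((236,168,248,184),):
    u,s=comp(Rm,box);print(u,s)
def on(u,Yj):
    o,d=ray("side",u);t=(Yj-(o-c)@ey)/(d@ey);p=o+t*d;X=(p-c)@ex
    return X,p[2],np.arctan2(p[2]-.055,.04-X),np.hypot(p[2]-.055,.04-X)
for u in((243.3,176.6),(242.5,176.6),(243.3,177.4),(242.8,176.2)):print(on(u,.082))
E
```

```text
[235.06329114 220.72151899] [231 215   9  13  79]
yellow [0.49413971 0.09610357 0.055     ] -0.0672364920664608 -0.0008214831625272742
[243.43103448 177.37931034] [240 173   8  10  58]
(np.float64(-0.028469739028950433), np.float64(0.11803116795340562), np.float64(0.7440640497021508), np.float64(0.09306467265435905))
(np.float64(-0.030401913429459887), np.float64(0.11833745781302729), np.float64(0.732624652792552), np.float64(0.09469985732167804))
(np.float64(-0.02857279542075277), np.float64(0.1157796605381265), np.float64(0.7252236093115828), np.float64(0.09163184712176385))
(np.float64(-0.02962535453649224), np.float64(0.11934527926996419), np.float64(0.7460063670080805), np.float64(0.0948050893078105))
```

```bash
python3 -m crank '[[0.6,-0.06,-0.0125,0,0.02],[0.6,-0.075,-0.016,0,0.02],[0.6,-0.075,-0.016,0,0.02],[0.6,-0.075,-0.016,0,0.02],[0.6,-0.075,-0.016,0,0.02],[0.6,-0.06,-0.0125,0,0.02],[0.6,-0.03,-0.006,0,0.013],[0.6,0,0,0,0]]'
```

```text
clock: 8.35
position: [0.4907, 0.0964, 0.3535]
ee_rot: [3.094, 0.539, -0.001]
force: [0.1, 0.3, 0.3]
width: 0.602
```

```bash
python3 -m crank '[[0.6,0,0,-0.08,0],[0.6,0,0,-0.09,0],[0.6,0,0,-0.09,0],[0.6,0,0,-0.09,0],[0.6,0,0,-0.09,0],[0.6,0,0,-0.06,0],[0.6,0,0,0,0],[0.6,0,0,0,0]]';python3 -m crank '[[0.6,0,0,-0.03,0],[0.6,0,0,-0.03,0],[0.6,0,0,-0.03,0],[0.6,0,0,-0.03,0],[0.6,0,0,0,0],[0.6,0,0,0,0],[0.6,0,0,0,0],[0.6,0,0,0,0]]'; python3 - <<'E'
from h import *
crop("side",150,80,350,260,3,"pics/s4.png");crop("top",150,130,330,330,3,"pics/t4.png");o=arm.observe();print(o["position"],o["force"])
E
```

```text
clock: 9.02
position: [0.4929, 0.097, 0.1525]
ee_rot: [-3.095, -0.538, 0.005]
force: [-0.7, 1.0, 0.3]
width: 0.601
clock: 9.68
position: [0.4942, 0.0972, 0.1067]
ee_rot: [-3.095, -0.538, -0.004]
force: [-0.4, -0.6, -0.5]
width: 0.6
[0.49379717 0.0969935  0.10628304] [ 0.37697598 -0.55552354 -0.2668723 ]
```

View pics/s4.png

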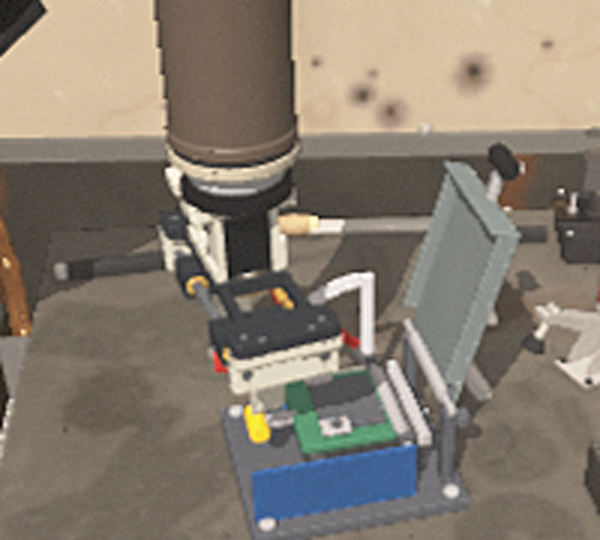

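View pics/t4.png

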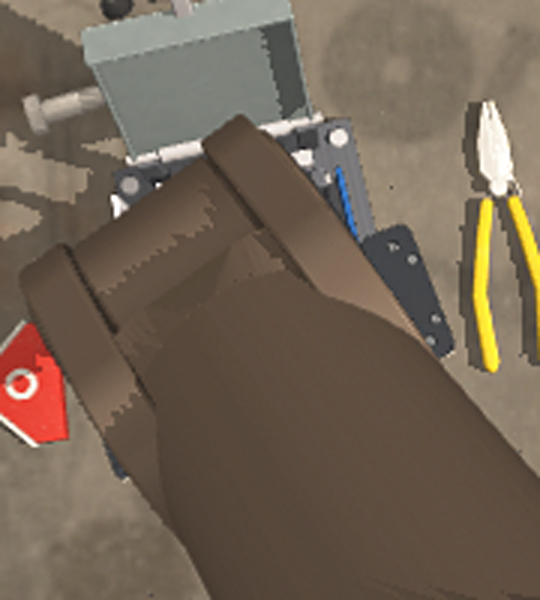

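The fingers straddle the yellow handle at crop (256,423). The body is still above the pin, so I shift 4 mm forward and lower.

```bash
python3 -m crank '[[0.6,-0.0095,-0.0025,0,0.01],[0.6,0,0,0,0],[0.6,0,0,-0.025,0],[0.6,0,0,-0.025,0],[0.6,0,0,-0.025,0],[0.6,0,0,-0.02,0],[0.6,0,0,-0.015,0],[0.6,0,0,0,0]]';python3 -m crank '[[0.6,0,0,0,0],[0.3,0,0,0,0],[0.2,0,0,0,0],[0.2,0,0,0,0],[0.2,0,0,0,0],[0.2,0,0,0,0],[0.2,0,0,0,0],[0.2,0,0,0,0]]' 30; python3 - <<'E'
from h import *
crop("side",150,80,350,260,3,"pics/s5.png");o=arm.observe();print(o["position"],o["force"],o["width"])
E
```

```text
clock: 10.45
position: [0.4884, 0.0957, 0.0596]
ee_rot: [3.092, 0.555, -0.004]
force: [0.0, 0.1, 0.2]
width: 0.596
clock: 11.12
position: [0.4896, 0.0959, 0.0616]
ee_rot: [3.092, 0.554, 0.001]
force: [-0.1, -0.4, 4.2]
width: 0.328
[0.4896325  0.09591497 0.06160159] [0.67405086 0.38455416 4.08467115] 0.32469748092047573
```

View pics/s5.png

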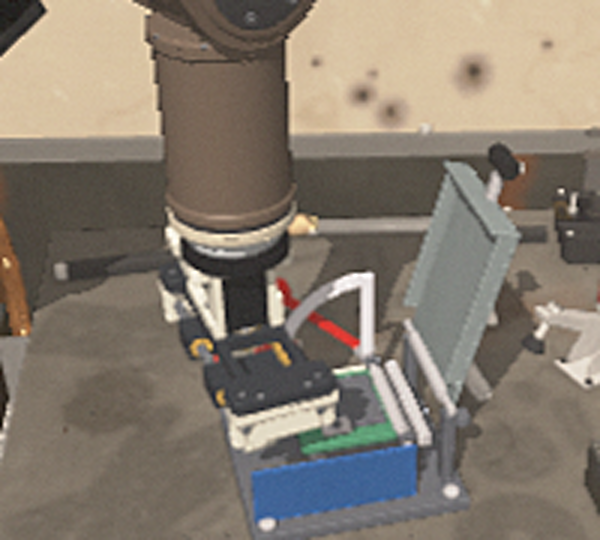

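```bash
python3 - <<'E'
import numpy as np
y=np.radians(11.75)
th=np.linspace(0,.72,15);h=-.105*np.cos(th);z=.105*np.sin(th)
for a,b,c in zip(np.diff(h)*np.cos(y)/.4,np.diff(h)*np.sin(y)/.4,np.diff(z)/.4):print(f"[0.2,{a:.4f},{b:.4f},{c:.4f},0]")
E
```

```text
[0.2,0.0003,0.0001,0.0135,0]
[0.2,0.0010,0.0002,0.0135,0]
[0.2,0.0017,0.0004,0.0134,0]
[0.2,0.0024,0.0005,0.0133,0]
[0.2,0.0030,0.0006,0.0131,0]
[0.2,0.0037,0.0008,0.0130,0]
[0.2,0.0043,0.0009,0.0128,0]
[0.2,0.0050,0.0010,0.0125,0]
[0.2,0.0056,0.0012,0.0122,0]
[0.2,0.0062,0.0013,0.0119,0]
[0.2,0.0068,0.0014,0.0116,0]
[0.2,0.0074,0.0015,0.0112,0]
[0.2,0.0079,0.0016,0.0108,0]
[0.2,0.0085,0.0018,0.0104,0]
```

```bash
python3 -m crank '[[0.2,0,0,0.0135,0],[0.2,0.001,0,0.0135,0],[0.2,0.0015,0.0005,0.0135,0],[0.2,0.0025,0.0005,0.0135,0],[0.2,0.003,0.0005,0.013,0],[0.2,0.0035,0.001,0.013,0],[0.2,0.0045,0.001,0.013,0],[0.2,0.005,0.001,0.0125,0]]';python3 -m crank '[[0.2,0.0055,0.001,0.012,0],[0.2,0.006,0.0015,0.012,0],[0.2,0.007,0.0015,0.0115,0],[0.2,0.0075,0.0015,0.011,0],[0.2,0.008,0.0015,0.011,0],[0.2,0.0085,0.002,0.0105,0],[0.2,0,0,0,0],[0.2,0,0,0,0]]'; python3 - <<'E'
from h import *
crop("side",190,130,310,240,5,"pics/s6.png");o=arm.observe();print(o["position"],o["force"],o["width"])
E
```

```text
clock: 11.83
position: [0.497, 0.0974, 0.1038]
ee_rot: [3.092, 0.554, -0.003]
force: [-2.7, -0.6, -3.2]
width: 0.321
clock: 12.5
position: [0.5137, 0.1009, 0.131]
ee_rot: [3.091, 0.554, -0.004]
force: [-7.9, -2.0, 3.2]
width: 0.325
[0.51366547 0.1008703  0.13093173] [-7.05130967 -1.39682863  3.22968136] 0.3242946849602583
```

View pics/s6.png

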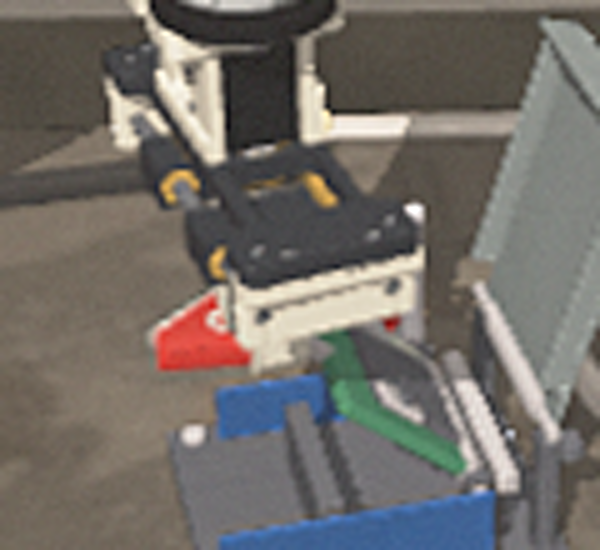

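```bash
cat > fl.py <<'E'
from h import *
y=np.radians(11.75);ex=np.array([np.cos(y),np.sin(y),0]);ey=np.array([-ex[1],ex[0],0]);c=np.array([.5598,.1106,0])
def on(u,Yj):
    o,d=ray("side",u);t=(Yj-(o-c)@ey)/(d@ey);p=o+t*d;return (p-c)@ex,p[2]
im=arm.get_image("side");hsv=cv2.cvtColor(im,cv2.COLOR_RGB2HSV)
G=cv2.inRange(hsv,(55,100,40),(85,255,255))
ys,xs=np.nonzero(G);k=(xs>225)&(xs<300)&(ys>180)&(ys<245);xs=xs[k];ys=ys[k]
print(len(xs))
# lower contour
cols=np.unique(xs);lo=np.array([(x,ys[xs==x].max()+.5) for x in cols]);print(lo.astype(int).tolist())
np.save("lo.npy",lo)
k=(lo[:,0]>=262)&(lo[:,0]<=278)
q=np.array([on(u,-.043) for u in lo[k]]);p=np.polyfit(q[:,0],q[:,1],1);print("lower edge angle",-np.arctan(p[0]),"offset from hinge",(p[0]*.04+p[1]-.055)*np.cos(np.arctan(p[0])))
E
python3 fl.py
```

```text
59
[[255, 197], [256, 197], [257, 198], [258, 211], [259, 212], [260, 212], [261, 213], [262, 213], [263, 214], [264, 213], [265, 215], [266, 216], [267, 216], [268, 214], [269, 217], [270, 217], [271, 218], [272, 219], [273, 219], [274, 220], [275, 220], [276, 221], [277, 221], [278, 222], [279, 220], [280, 223], [281, 223], [282, 223]]
lower edge angle 0.7347901960282945 offset from hinge -0.0034572878074983675
```

```bash
python3 - <<'E'
from h import *
from scipy.optimize import least_squares
y=np.radians(11.75);ex=np.array([np.cos(y),np.sin(y),0]);ey=np.array([-ex[1],ex[0],0]);c=np.array([.5598,.1106,0])
ob={}
for n,box in(("top",(182,226,197,246)),("side",(238,171,247,183))):
    im=cv2.imread(f"pics/{n}0.png");hsv=cv2.cvtColor(im,cv2.COLOR_BGR2HSV)
    m=cv2.inRange(hsv,(0,140,70),(10,255,255))|cv2.inRange(hsv,(170,140,70),(180,255,255))
    x0,y0,x1,y1=box;mm=m[y0:y1,x0:x1];print(n);print("\n".join("".join(".#"[v>0] for v in r) for r in mm))
    Y,X=np.nonzero(mm);ob[n]=np.array([X.mean()+x0,Y.mean()+y0]);print(ob[n])
P=lambda t,dx,dy:c+ex*(.04-.092*np.cos(t)+dx)+ey*(.082+dy)+[0,0,.055+.092*np.sin(t)]
f=lambda v:np.r_[(proj("top",P(*v))[0]-ob["top"]),(proj("side",P(*v))[0]-ob["side"]),v[1]/.002,v[2]/.002]
r=least_squares(f,[.75,0,0]);print(r.x,r.fun)
for n in("top","side"):
    r=least_squares(lambda v:np.r_[proj(n,P(*v))[0]-ob[n],v[1]/.002,v[2]/.002],[.75,0,0]);print(n,r.x,r.fun)
E
```

```text
topTraceback (most recent call last):
  File "<stdin>", line 8, in <module>
  File "<stdin>", line 8, in <genexpr>
  File "<stdin>", line 8, in <genexpr>
TypeError: string indices must be integers, not 'numpy.bool'
```

```bash
python3 - <<'E'
from h import *
from scipy.optimize import least_squares
y=np.radians(11.75);ex=np.array([np.cos(y),np.sin(y),0]);ey=np.array([-ex[1],ex[0],0]);c=np.array([.5598,.1106,0])
ob={}
for n,box in(("top",(182,226,197,246)),("side",(238,171,247,183))):
    im=cv2.imread(f"pics/{n}0.png");hsv=cv2.cvtColor(im,cv2.COLOR_BGR2HSV)
    m=cv2.inRange(hsv,(0,140,70),(10,255,255))|cv2.inRange(hsv,(170,140,70),(180,255,255))
    x0,y0,x1,y1=box;mm=m[y0:y1,x0:x1];print(n);print("\n".join("".join(".#"[int(v>0)] for v in r) for r in mm))
    Y,X=np.nonzero(mm);ob[n]=np.array([X.mean()+x0,Y.mean()+y0]);print(ob[n])
P=lambda t,dx,dy:c+ex*(.04-.092*np.cos(t)+dx)+ey*(.082+dy)+[0,0,.055+.092*np.sin(t)]
for ns in(("top","side"),("top",),("side",)):
    r=least_squares(lambda v:np.r_[np.concatenate([proj(n,P(*v))[0]-ob[n] for n in ns]),v[1]/.002,v[2]/.002],[.75,0,0]);print(ns,r.x,r.fun)
E
```

```text
top
..........##...
..........##...
..........###..
..........###..
..........###..
..........###..
..........###..
.........####..
.....########..
.#############.
.#############.
.#############.
.#############.
.#############.
.#############.
..############.
..#########....
..####.........
...............
...............
[189.61940299 236.76865672]
side
.........
.........
...####..
..######.
..######.
..#######
..#######
..#######
...######
...######
....#####
........#
[243.10909091 177.16363636]
('top', 'side') [ 7.51947303e-01  4.54611935e-04 -5.40727426e-04] [ 0.02578823  0.9406336   0.94993077 -0.47507445  0.22730597 -0.27036371]
('top',) [ 7.79076336e-01  7.86410929e-05 -6.23515081e-04] [-0.25536195  0.08974304  0.03932055 -0.31175754]
('side',) [ 7.28110007e-01 -1.22114891e-04  9.14940475e-05] [ 0.08434306  0.07271601 -0.06105745  0.04574702]
```

The pointer is at about 0.745 rad from both views. The flap measures about 0.72 to 0.735, so I nudge it up by about 0.02.

```bash
python3 -m crank '[[0.2,0.002,0.0005,0.0025,0],[0.2,0.0015,0,0.002,0],[0.2,0,0,0,0],[0.2,0,0,0,0],[0.2,0,0,0,0],[0.2,0,0,0,0],[0.2,0,0,0,0],[0.2,0,0,0,0]]'; python3 fl.py; python3 - <<'E'
from h import *
crop("side",180,100,330,250,4,"pics/s7.png");crop("top",130,130,330,330,3,"pics/t7.png");o=arm.observe();print(o["position"],o["force"],o["width"])
E
```

```text
clock: 13.27
position: [0.515, 0.1011, 0.1326]
ee_rot: [3.092, 0.554, -0.004]
force: [-6.9, -1.9, 1.2]
width: 0.321
53
[[256, 197], [257, 196], [258, 210], [259, 207], [260, 210], [261, 212], [262, 213], [263, 208], [264, 214], [265, 214], [266, 215], [267, 213], [268, 216], [269, 217], [270, 217], [271, 218], [272, 219], [273, 219], [274, 218], [275, 218], [276, 221], [277, 221], [278, 221], [279, 222], [280, 223], [281, 223], [282, 223]]
lower edge angle 0.7708410142378147 offset from hinge -0.003463650044395969
[0.51503989 0.10116136 0.13260922] [-7.09209426 -1.1786499   1.87078177] 0.3252918404659784
```

View pics/s7.png

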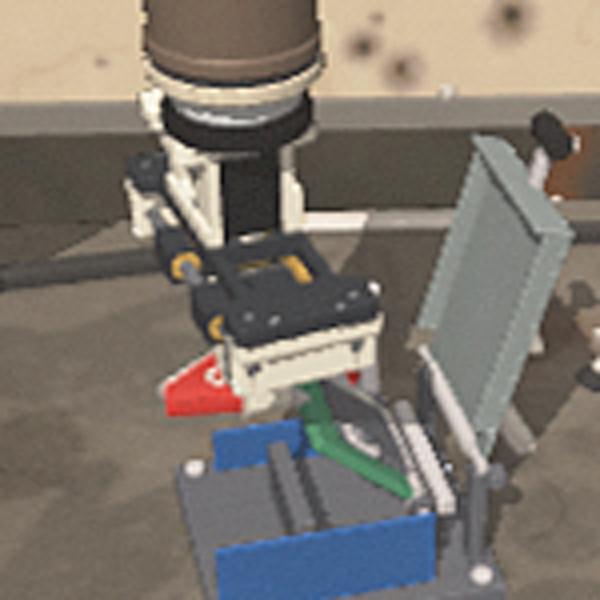

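View pics/t7.png

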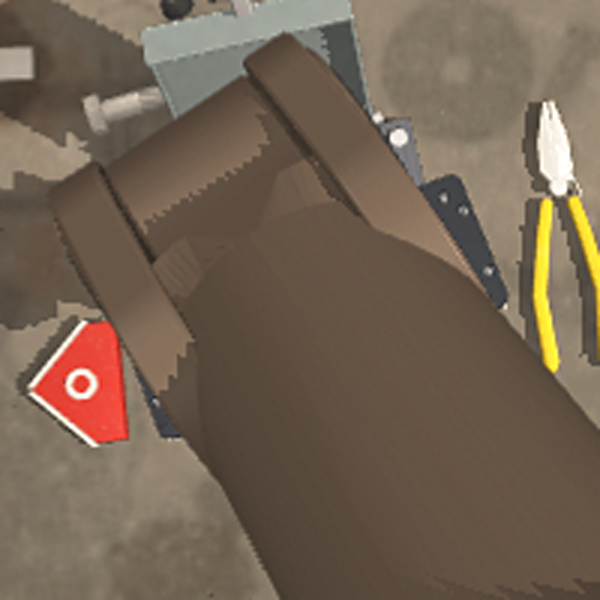

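```bash
python3 - <<'E'
from h import *
from scipy.stats import theilslopes
y=np.radians(11.75);ex=np.array([np.cos(y),np.sin(y),0]);ey=np.array([-ex[1],ex[0],0]);c=np.array([.5598,.1106,0])
def on(u,Yj):
    o,d=ray("side",u);t=(Yj-(o-c)@ey)/(d@ey);p=o+t*d;return (p-c)@ex,p[2]
for i in range(4):
    im=arm.get_image("side").astype(float)
    D=im[:,:,1]-np.maximum(im[:,:,0],im[:,:,2])
    M=((D>18)*255).astype(np.uint8);lo=[]
    for x in range(260,282):
        ys=np.nonzero(M[190:240,x])[0]
        if len(ys):lo.append((x,190+ys.max()+.5))
    q=np.array([on(u,-.043) for u in lo]);s,b,_,_=theilslopes(q[:,1],q[:,0]);print(-np.arctan(s),(s*.04+b-.055)*np.cos(np.arctan(s)))
E
```

```text
0.7223265916067689 -0.004794676950469895
0.7298745302678687 -0.0050994423978860575
0.7295502427356059 -0.005086354388925072
0.7298745302678687 -0.0050994423978860575
```

```bash
python3 -m crank '[[0.2,0,0,0,0],[0.2,0,0,0,0],[0.2,0,0,0,0],[0.2,0,0,0,0],[0.2,0,0,0,0],[0.2,0,0,0,0],[0.2,0,0,0,0],[0.2,0,0,0,0]]'; python3 -c "
from cell import arm
print(arm.sign_off())"
```

```text
clock: 14.28
position: [0.5151, 0.1012, 0.1326]
ee_rot: [3.092, 0.554, -0.004]
force: [-6.0, -1.7, 1.8]
width: 0.322
the job is handed in; nothing more can be done
None
```

I opened the grey cover past upright and let it fall back onto its stop. Then I pinched the yellow handle, swung the flap up to the pointer's angle, and handed the job in at about 14.3 s while still holding it.

- **Flap and pointer angle:** At the end I put the flap at about 0.73 rad, from its lower edge in the side view and from the tool's travel, which alone gave 0.72 to 0.74. The pointer came out at about 0.745 rad from both views. That leaves a difference of about 0.015 rad against the 0.07 allowed.
- **Disagreeing readings:** One earlier, noisier reading of the flap edge gave 0.77 rad. Fits of the pointer from a single view ranged from 0.73 to 0.78, because the pin's colour mask took in part of the pointer's arm. Even the extremes stay within 0.05 rad of the angles I used.
- **Hold:** The grip was steady at 30 mm opening, with a constant side load of 6 to 7 N at the wrist that I left as it was. The tool did not move over the last second.
- **Cover and bystanders:** In the last pictures the cover is on its stop with nothing touching it. The magnet and the pliers look unmoved, and so does the part of the bolt in view. Most of the pointer was hidden behind the gripper by then; I last saw its pin unmoved when I pinched the flap handle.

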